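# Snap the lid onto the balance-weight case

## Robot

A 6-joint arm with a two-finger parallel gripper is mounted at the origin on the work surface. World frame = base frame: x ahead of the robot, y to its left, z up, the work surface at z = 0. Lengths are in m, angles in rad, forces in N, time in s.
With the tool pointing down it reaches from about 0.425 to 1.125 m from the base axis. Payload 14.9 kg.
Tool frame: the origin (TCP) lies at the very end of the fingers, on their centre line; the grasp point (between the pads) lies 19 mm behind it; z points along the fingers, y is the direction in which the jaws open and shut (so a half turn about z gives the same grasp; the last joint's range is limited). The gripper opens to 91 mm and grips with 3 to 60 N. Pads are 32 mm wide; open, the fingers measure 118 mm over their backs; the gripper's body (76 mm by 178 mm) begins 60 mm behind the grasp point.
Start: joints at [1.108, 0.379, 1.734, -0, 1.028, -0.033], TCP at [0.292, 0.636, 0.184] pointing down, gripper open.
Joint ranges: [-2.77, 2.77], [-0.74, 2.19], [0, 2.66], [-1.06, 4.2], [0.31, 2.87], [-3.08, 3.08]. Speed limits (rad/s): [1.89, 1.89, 2.39, 3.14, 3.14, 3.14].

## Interface

Orientations are given as [roll, pitch, yaw] about the fixed x, y, z axes, in that order (R = Rz(yaw) Ry(pitch) Rx(roll)).
In Python, from bench import manip gives the robot as it stands.
- The arm moves only by the tool send_rows, never from a script. Its arguments are lists of equal length, an entry for each row: "gripper": the opening, from 0 (shut) to 1 (fully open); "translation": the shift along the tool's x, y, z in cm, a list of three; "dr": the turn, a rotation vector about the tool's x, y, z in degrees, a list of three. In form: {"gripper": [gripper, ...], "translation": [[dx, dy, dz], ...], "dr": [[ax, ay, az], ...]}. A call has 1 to 8 rows; each row shifts and turns the commanded pose from where the row before left it, along the tool's axes as they then stand; what a row does not reach is not made up. A row lasts 1/10 s, in which the tool goes at most 50 mm and 8.59 degrees, less where a joint would pass 70% of its speed; a pose out of reach is approached as far as the arm can. A call is refused whole if a number of a shift passes 5 or a number of a turn 8.59, either way. A call with a gripper value outside its range is refused whole. The fingers move at their own pace and stop on an object; "squeeze" is the grip in N (left out, the last holds). Time passes only in rows, so rows that do not move let the fingers close. It gives the time, the measured TCP pose, the force and the opening at its end, in the units of the state.
- manip.sense(): the state, without advancing time (a new reading comes with each control period).
- manip.read_camera(name): name is "side" or "top" or "wrist"; returns a dict with "image" (384x512x3 uint8, red, green, blue), "depth" (384x512 float32, m along the optical axis (not along the pixel's ray), 0 where there is no reading), "mtx" (3x3 intrinsics, pixels), "D" ([k1, k2, p1, p2, k3] as OpenCV has them; the pictures are not rectified), "R" (3x3) and "t" (3): a world point X has camera coordinates R X + t; the wrist camera has in their place "T_tool_cam" (4x4, takes a point from camera to tool coordinates, whose origin is the TCP and whose axes are the flange's). Camera axes: x right, y down, z forward; pixel columns grow to the right and rows downward; lengths in m; the calibration is good to about 2 mm. A picture is of the moment at which its call begins: read the wrist's pose just before it.
- manip.hand_in(): hands the job in, once; it reports no verdict.
The state is a dict: "t": time; "joint_positions": joint angles; "qd": joint speeds; "joint_torque": joint torques, N m; "tool_pos": TCP position; "eef_rot": TCP orientation; "force": force on the tool from outside, world axes, zero at the start; "wrist_torque": the same for the moment, N m; "width": finger opening in m.
Only numpy, scipy, OpenCV 4.12 (cv2) and the standard library are available. Lean on these libraries where they do the work, as an engineer would, in place of code of your own. Each camera call takes 0.05 s, during which the arm holds its last target.

## Task

Close the case that holds the brass balance weight: take the smaller of the two knobbed lids, set it on that case's mouth and press it straight down until it snaps fully home, then stop pushing (do not force it) and let go. Leave the larger lid where it lies.

Things in the scene. Friction and masses are not known exactly. Their poses are not given: they have to be found in the camera images.
- lid: Smaller white snap lid, loose, about 30 g, lies plug down. From its origin (centre of its underside) up its z: plug 22 mm deep (28 mm across at the foot, 50 mm bead 12 to 13 mm up, 43 mm neck), flange 76 mm across from 22 to 27 mm, round flat-topped knob 24 mm across from 27 to 49 mm, to grip and press. Its yaw does not matter.
- case: Grey round case with the brass weight in it, upright: 76 mm across, 60 mm high, mouth 68 mm wide; origin: centre of its underside, 8 mm above the bench on a rubber foot that gives 1 mm per 8 N; sinking over 5.5 mm is forcing it. The lid laid in centres itself on 4 sprung nubs, origins 48 mm apart; pressing meets a peak of 11 to 17 N, gives way, and is home, flange on rim, origins 38 mm apart.
- spare_case: The other grey case on its own foot, the same in every size but empty. Origin: centre of its underside, 8 mm above the bench. It is not to be closed.
- big_lid: The larger white lid, for another jar: flange 106 mm across from 22 to 27 mm up, the same 24 mm knob from 27 to 49 mm; loose, origin at the centre of its underside. Not used.
Mind the look-alikes: they are no part of the job. Leave any pink look-alike of the part that bears case alone. Leave any turquoise look-alike of the lid alone.

How it is judged:
By the outcome, as a careful person would: the job done as asked, in the order asked, and still so for the second after the job is handed in, with the robot touching nothing.
It also fails if it takes over 40 s, if anything falls off the work surface, if the arm or the gripper's body presses on something with over 40 N, if the wrist force passes 120 N, or if a joint passes its speed limit or range.

## Working session

There is one attempt and no reset: what is moved stays moved. The work goes in short steps, Python scripts to look and compute and a tool call to move; the robot and the scene stay as the last step left them, time stands still between calls to the robot, and variables do not carry over. Pictures are saved under pics/ and viewed, and the job is handed in when it is done.

Besides the shell and the picture viewer there is one more tool, called after "Emit:" as name(argument=value, ...), one argument or row to a line, values as JSON. send_rows: Moves the arm, as the interface text tells. Its arguments: {"type":"object","properties":{"gripper":{"type":"array"},"translation":{"type":"array"},"dr":{"type":"array"},"squeeze":{"type":"number"}},"required":["gripper","translation","dr"]}

```bash
mkdir -p pics; cat > h.py <<'E'
import numpy as np,cv2,pickle
from bench import manip
def grab(n,tag):
    s=manip.sense(); c=manip.read_camera(n)
    pickle.dump((s,c),open(f'{n}_{tag}.pkl','wb'))
    cv2.imwrite(f'pics/{n}_{tag}.png',c['image'][:,:,::-1]); return s,c
def load(n,tag): return pickle.load(open(f'{n}_{tag}.pkl','rb'))
def ray(c,u,v):
    p=cv2.undistortPoints(np.array([[[u,v]]],float),np.array(c['mtx']),np.array(c['D'])).ravel()
    R=np.array(c['R']);t=np.array(c['t']); return -R.T@t, R.T@np.array([p[0],p[1],1])
def onz(c,u,v,z):
    o,d=ray(c,u,v); return o+d*(z-o[2])/d[2]
def dep(c,u,v):
    o,d=ray(c,u,v); return o+d*c['depth'][int(v),int(u)]
E
python3 - <<'E'
from h import *
for n in('top','side','wrist'):
    s,c=grab(n,'0')
print(s)
E
```

```text
{'t': 0.1, 'joint_positions': array([ 1.10768443e+00,  3.79336957e-01,  1.73471010e+00, -2.53422245e-05,
        1.02851764e+00, -3.33013522e-02]), 'qd': array([-2.22546454e-03,  4.40642916e-04, -1.73539123e-03, -6.78937020e-05,
       -2.20724363e-03, -4.24328692e-04]), 'joint_torque': array([ 1.25761412e-04, -7.65029383e+01, -4.35295880e+01,  6.52437285e-02,
        3.98152275e-02,  3.23003167e-05]), 'tool_pos': array([0.29153083, 0.63598517, 0.18387335]), 'eef_rot': array([-3.14062043e+00, -1.06826516e-05,  2.71179520e+00]), 'force': array([0.20834866, 0.74104513, 0.35290003]), 'wrist_torque': array([0.02651651, 0.00470495, 0.01340612]), 'width': 0.0908708550436279}
```

View pics/top_0.png

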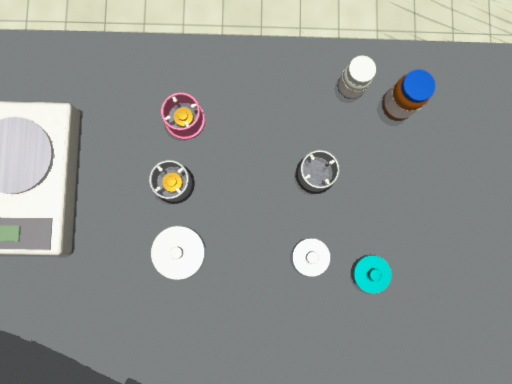

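View pics/side_0.png

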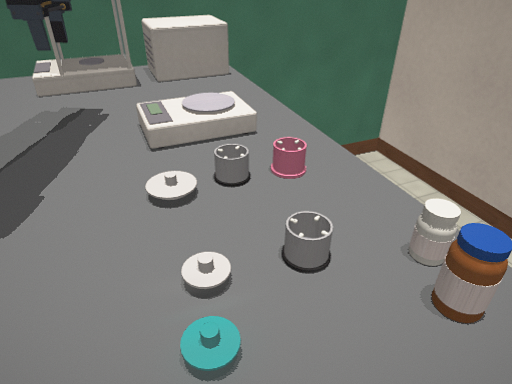

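View pics/wrist_0.png

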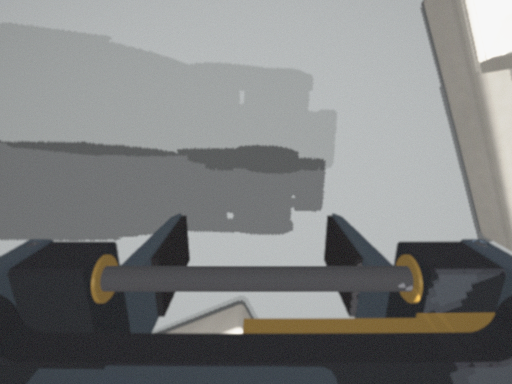

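Candidates (top view pixels):
- **Lids:** small white (312,257), large white (178,252), turquoise (373,275). I choose (312,257).
- **Cases:** grey with brass (170,182), grey and empty (319,171), pink with brass (182,115). I choose (170,182).

Next I check these in a crop and measure them.

```bash
python3 - <<'E'
from h import *
s,c=load('top','0'); im=c['image']
a=cv2.resize(im[140:225,125:215],None,fx=4,fy=4,interpolation=cv2.INTER_CUBIC)
b=cv2.resize(im[215:300,270:400],None,fx=3,fy=3,interpolation=cv2.INTER_CUBIC)
w=np.zeros((max(a.shape[0],b.shape[0]),a.shape[1]+b.shape[1],3),np.uint8);w[:a.shape[0],:a.shape[1]]=a;w[:b.shape[0],a.shape[1]:]=b
cv2.imwrite('pics/crop1.png',w[:,:,::-1])
def white(box,th):
    x0,y0,x1,y1=box; g=im[y0:y1,x0:x1]; m=((g.min(2)>th)).astype(np.uint8)
    cs,_=cv2.findContours(m,0,1); k=max(cs,key=cv2.contourArea); e=cv2.fitEllipse(cv2.convexHull(k)); return (e[0][0]+x0,e[0][1]+y0),e[1]
for nm,box in(('lid',(280,225,345,290)),('big',(140,215,215,290))):
    p,ax=white(box,120); q=onz(c,*p,0.027)
    d=np.linalg.norm(onz(c,p[0]+ax[1]/2,p[1],.027)-onz(c,p[0]-ax[1]/2,p[1],.027))
    print(nm,p,ax,q,'diam',d, 'knob?', onz(c,313,258,.049))
# case by depth: rim points at z~0.068
H,W=c['depth'].shape
v,u=np.mgrid[:H,:W]
pts=cv2.undistortPoints(np.stack([u,v],-1).reshape(-1,1,2).astype(float),np.array(c['mtx']),np.array(c['D'])).reshape(H,W,2)
R=np.array(c['R']);t=np.array(c['t'])
X=(np.dstack([pts*c['depth'][...,None],c['depth']])-t)@R
np.save('X.npy',X)
for nm,(x0,y0,x1,y1) in dict(case=(140,150,205,210),spare=(290,140,350,200),lid=(285,230,340,285),big=(145,220,210,285)).items():
    P=X[y0:y1,x0:x1].reshape(-1,3); zm=np.percentile(P[:,2],99.5)
    Q=P[(P[:,2]>zm-.006)]
    Q2=P[(P[:,2]>zm-.006)][:,:2].astype(np.float32)
    print(nm,'ztop',zm,len(Q),cv2.minEnclosingCircle(Q2),Q2.mean(0), np.median(P[:,2]))
E
```

```text
Traceback (most recent call last):
cv2.error: OpenCV(4.12.0) /io/opencv/modules/imgproc/src/shapedescr.cpp:361: error: (-201:Incorrect size of input array) There should be at least 5 points to fit the ellipse in function 'fitEllipseNoDirect'
```

View pics/crop1.png

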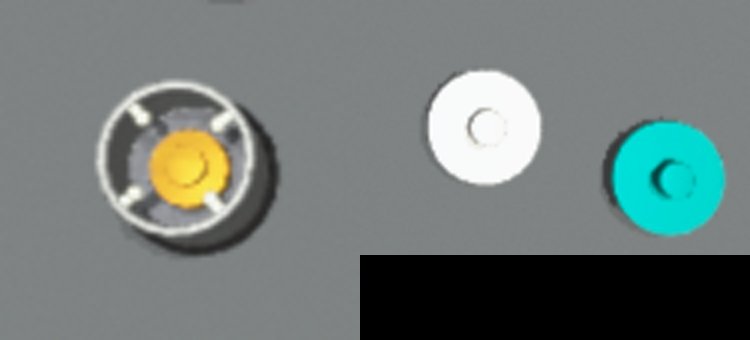

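The crop shows the grey case at left with the brass weight inside and the four white nubs. At right are the plain white small lid and the turquoise look-alike. My choices stand; the white threshold just needs raising.

```bash
cat > m.py <<'E'
from h import *
def white(im,box,th):
    x0,y0,x1,y1=box; g=im[y0:y1,x0:x1]; m=((g.min(2)>th)).astype(np.uint8)
    cs,_=cv2.findContours(m,0,1); k=max(cs,key=cv2.contourArea); e=cv2.fitEllipse(cv2.convexHull(k)); return (e[0][0]+x0,e[0][1]+y0),e[1]
E
python3 - <<'E'
from m import *
s,c=load('top','0'); im=c['image']
print(np.array(c['R']),c['t'],c['D'])
for nm,box,z in(('lid',(280,225,345,290),.027),('big',(140,215,215,290),.027),('case',(140,150,205,210),.068),('spare',(290,140,350,200),.068)):
    p,ax=white(im,box,185); q=onz(c,*p,z)
    d=np.linalg.norm(onz(c,p[0]+ax[1]/2,p[1],z)-onz(c,p[0]-ax[1]/2,p[1],z))
    print(nm,p,ax,q,'diam',d)
H,W=c['depth'].shape
v,u=np.mgrid[:H,:W]
pts=cv2.undistortPoints(np.stack([u,v],-1).reshape(-1,1,2).astype(float),np.array(c['mtx']),np.array(c['D'])).reshape(H,W,2)
R=np.array(c['R']);t=np.array(c['t'])
X=(np.dstack([pts*c['depth'][...,None],c['depth']])-t)@R
for nm,(x0,y0,x1,y1) in dict(case=(140,150,205,210),spare=(290,140,350,200),lid=(285,230,340,285),big=(145,220,210,285)).items():
    P=X[y0:y1,x0:x1].reshape(-1,3); P=P[c['depth'][y0:y1,x0:x1].ravel()>0]; zm=np.percentile(P[:,2],99)
    Q2=P[(P[:,2]>zm-.008)][:,:2].astype(np.float32)
    print(nm,'ztop',zm,len(Q2),cv2.minEnclosingCircle(Q2),Q2.mean(0))
E
```

```text
[[ 0.01757376 -0.99945551  0.02792589]
 [-0.99404716 -0.02046865 -0.1070106 ]
 [ 0.10752394 -0.02587907 -0.99386562]] [-0.0657594   0.59752252  0.89378515] [-0.02117004  0.          0.          0.          0.        ]
lid (311.08941078186035, 256.9693908691406) (37.132469177246094, 38.08125686645508) [ 0.47330628 -0.15388857  0.027     ] diam 0.07657925242152172
big (177.16480255126953, 252.3715705871582) (52.767303466796875, 53.59434509277344) [0.47784316 0.11350678 0.027     ] diam 0.10631896252305734
case (168.22003555297852, 179.01428985595703) (37.773685455322266, 38.34760284423828) [0.61914392 0.12958528 0.068     ] diam 0.07387907199653293
spare (319.6178379058838, 168.7036190032959) (37.19205856323242, 37.794456481933594) [ 0.64578449 -0.1640567   0.068     ] diam 0.07423320419888693
case ztop 0.06964623614378955 356 ((0.6192774772644043, 0.12954328954219818), 0.03802982345223427) [0.6190559  0.12998231]
spare ztop 0.06994606278537831 347 ((0.6460339426994324, -0.1640935093164444), 0.038290366530418396) [ 0.64610434 -0.16424711]
lid ztop 0.05030853905026199 120 ((0.4732212424278259, -0.15329724550247192), 0.011998766101896763) [ 0.47333673 -0.15320897]
big ztop 0.049705005925182066 120 ((0.47799164056777954, 0.11380527913570404), 0.012091422453522682) [0.47792137 0.11315108]
```

```bash
cat > plan.py <<'E'
from h import *
from scipy.spatial.transform import Rotation as Ro
def show(p,rv,rows):
    # predict: rows of (dx,dy,dz cm, yawdeg about tool z)
    R=Ro.from_euler('xyz',rv); p=np.array(p)
    for r in rows:
        p=p+R.apply(np.array(r[:3])/100); R=R*Ro.from_rotvec([0,0,np.radians(r[3])])
    return p,R.as_euler('xyz')
def delta(target,yaw=None):
    s=manip.sense(); R=Ro.from_euler('xyz',s['eef_rot'])
    d=R.inv().apply(np.array(target)-s['tool_pos'])*100
    return s,d
E
python3 - <<'E'
from plan import *
s=manip.sense()
R=Ro.from_euler('xyz',s['eef_rot']); print(R.as_matrix().round(3))
# arc: radius .7->.5, angle 1.142->-.314 in 20 rows
th=np.linspace(np.arctan2(s['tool_pos'][1],s['tool_pos'][0]),np.arctan2(-.1535,.4733),25); r=np.concatenate([np.linspace(.6997,.56,8),np.linspace(.56,.4976,18)[1:]])
p=np.c_[r*np.cos(th),r*np.sin(th)]
print(np.degrees(th[0]-th[-1]))
for i in range(24):
    Q=R*Ro.from_rotvec([0,0,th[0]-th[i]]); d=Q.inv().apply(np.r_[p[i+1]-p[i],0])*100
    print(i,d.round(2),np.degrees(th[i]-th[i+1]).round(2))
c=load('top','0')[1]; d=c['depth'];print('min depth',d[d>0].min())
E
```

```text
[[-0.909  0.417 -0.   ]
 [ 0.417  0.909 -0.001]
 [ 0.    -0.001 -1.   ]]
83.34253340283998
0 [-4.12 -2.12  0.  ] 3.47
1 [-4.   -2.12  0.  ] 3.47
2 [-3.88 -2.11  0.  ] 3.47
3 [-3.75 -2.11  0.  ] 3.47
4 [-3.63 -2.11  0.  ] 3.47
5 [-3.51 -2.1   0.  ] 3.47
6 [-3.39 -2.1   0.  ] 3.47
7 [-3.37 -0.47  0.  ] 3.47
8 [-3.35 -0.47  0.  ] 3.47
9 [-3.33 -0.47  0.  ] 3.47
10 [-3.3  -0.47  0.  ] 3.47
11 [-3.28 -0.47  0.  ] 3.47
12 [-3.26 -0.47  0.  ] 3.47
13 [-3.24 -0.47  0.  ] 3.47
14 [-3.21 -0.46  0.  ] 3.47
15 [-3.19 -0.46  0.  ] 3.47
16 [-3.17 -0.46  0.  ] 3.47
17 [-3.15 -0.46  0.  ] 3.47
18 [-3.13 -0.46  0.  ] 3.47
19 [-3.1  -0.46  0.  ] 3.47
20 [-3.08 -0.46  0.  ] 3.47
21 [-3.06 -0.46  0.  ] 3.47
22 [-3.04 -0.46  0.  ] 3.47
23 [-3.01 -0.46  0.  ] 3.47
min depth 0.85134673
```

Emit:
send_rows(
  gripper=[1,1,1,1,1,1,1,1],
  translation=[
    [-4.1,-2.1,0],
    [-4,-2.1,0],
    [-3.9,-2.1,0],
    [-3.8,-2.1,0],
    [-3.6,-2.1,0],
    [-3.5,-2.1,0],
    [-3.4,-2.1,0],
    [-3.4,-0.5,0],
  ],
  dr=[
    [0,0,3.5],
    [0,0,3.5],
    [0,0,3.5],
    [0,0,3.5],
    [0,0,3.5],
    [0,0,3.5],
    [0,0,3.5],
    [0,0,3.5],
  ],
)

```text
t: 0.95
tool_pos: [0.4403, 0.3373, 0.1842]
eef_rot: [-3.141, -0.0, 2.221]
force: [1.0, 0.8, -0.4]
width: 0.091
```

Emit:
send_rows(
  gripper=[1,1,1,1,1,1,1,1],
  translation=[
    [-3.4,-0.5,0],
    [-3.3,-0.5,0],
    [-3.3,-0.5,0],
    [-3.3,-0.5,0],
    [-3.3,-0.5,0],
    [-3.2,-0.5,0],
    [-3.2,-0.5,0],
    [-3.2,-0.5,0],
  ],
  dr=[
    [0,0,3.5],
    [0,0,3.5],
    [0,0,3.5],
    [0,0,3.5],
    [0,0,3.5],
    [0,0,3.5],
    [0,0,3.5],
    [0,0,3.5],
  ],
)

```text
t: 1.75
tool_pos: [0.5159, 0.0868, 0.1844]
eef_rot: [-3.142, 0.0, 1.732]
force: [0.7, -0.2, 0.8]
width: 0.0909
```

Emit:
send_rows(
  gripper=[1,1,1,1,1,1,1,1],
  translation=[
    [-3.2,-0.5,0],
    [-3.2,-0.5,0],
    [-3.1,-0.5,0],
    [-3.1,-0.5,0],
    [-3.1,-0.5,0],
    [-3.1,-0.5,0],
    [0,0,0],
    [0,0,0],
  ],
  dr=[
    [0,0,3.5],
    [0,0,3.5],
    [0,0,3.5],
    [0,0,3.5],
    [0,0,3.5],
    [0,0,3.5],
    [0,0,0],
    [0,0,0],
  ],
)

```text
t: 2.55
tool_pos: [0.4881, -0.0995, 0.1844]
eef_rot: [-3.142, -0.0, 1.367]
force: [0.3, 0.3, 0.2]
width: 0.0915
```

```bash
python3 - <<'E'
from plan import *
s,c=grab('wrist','1')
print(s['t'],s['tool_pos'],s['eef_rot'],s['joint_positions'])
print(delta([.4733,-.1535,.030])[1])
print(np.array(c['T_tool_cam']).round(3))
E
```

```text
2.55 [ 0.4881097  -0.09948204  0.18441889] [-3.14153256e+00 -1.27142623e-04  1.36701372e+00] [-2.47922316e-01  5.59648541e-02  2.13649070e+00  1.52982161e-04
  9.49202752e-01 -4.42288035e-02]
[-5.64812356 -0.36930871 15.43877905]
[[-0.001 -0.958 -0.286  0.082]
 [ 1.    -0.001  0.002  0.   ]
 [-0.002 -0.286  0.958 -0.2  ]
 [ 0.     0.     0.     1.   ]]
```

View pics/wrist_1.png

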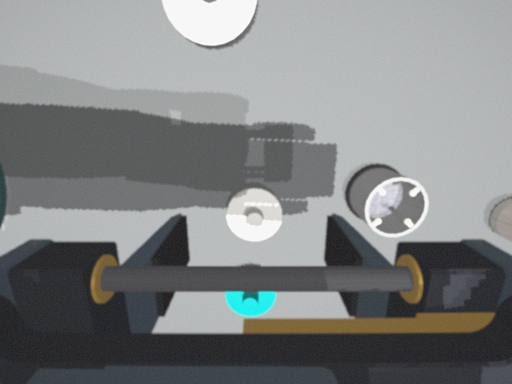

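The wrist view shows the small white lid at (254,214), big lid top (210,10), turquoise one at (250,300) and empty case (397,205). I cross-check the lid position from this view.

```bash
cat >> plan.py <<'E'
def wcam(s,c):
    T=np.eye(4);T[:3,:3]=Ro.from_euler('xyz',s['eef_rot']).as_matrix();T[:3,3]=s['tool_pos']
    M=np.linalg.inv(T@np.array(c['T_tool_cam'])); c=dict(c);c['R']=M[:3,:3];c['t']=M[:3,3];return c
E
python3 - <<'E'
from plan import *; from m import white
s,c=load('wrist','1'); cc=wcam(s,c)
im=c['image']; print(im[205,240],im[200,215],im[217,254])
for th in(165,180,195):
    p,ax=white(im,(215,180,300,248),th); print(p,ax,onz(cc,*p,.027))
print(onz(cc,254.5,217,.049))
E
```

```text
[220 215 213] [113 115 114] [220 218 214]
(256.3893051147461, 229.7125244140625) (81.19517517089844, 93.21205139160156) [ 0.47353868 -0.17343283  0.027     ]
(256.47264862060547, 230.07200622558594) (80.72720336914062, 92.77667236328125) [ 0.473542   -0.17398378  0.027     ]
(253.83744049072266, 215.59881210327148) (52.7147216796875, 56.44723892211914) [ 0.47436881 -0.152348    0.027     ]
[ 0.47668351 -0.14619553  0.049     ]
```

Both views agree to about 1.5 mm: lid at about (0.4737, −0.153). Now I move over it and descend.

Emit:
send_rows(
  gripper=[1,1,1,1,1,1,1,1],
  translation=[
    [-2.8,-0.2,1],
    [-2.8,-0.1,3],
    [0,0,3.5],
    [0,0,3.5],
    [0,0,2.4],
    [0,0,1],
    [0,0,0.5],
    [0,0,0],
  ],
  dr=[
    [0,0,0],
    [0,0,0],
    [0,0,0],
    [0,0,0],
    [0,0,0],
    [0,0,0],
    [0,0,0],
    [0,0,0],
  ],
)

```text
t: 3.4
tool_pos: [0.4745, -0.1531, 0.0357]
eef_rot: [3.141, 0.0, 1.369]
force: [-0.9, -0.1, 0.6]
width: 0.0909
```

```bash
python3 - <<'E'
from plan import *
s,c=grab('wrist','2'); grab('side','2')
print(s['t'],s['tool_pos'],s['eef_rot'],s['force'])
print(delta([.4737,-.153,.030])[1])
E
```

```text
3.4 [ 0.47448355 -0.15311692  0.03571781] [3.14139017e+00 6.62629810e-06 1.36875909e+00] [-0.87373842 -0.10171885  0.63437634]
[ 0.02511188 -0.13080241  0.64805638]
```

View pics/side_2.png

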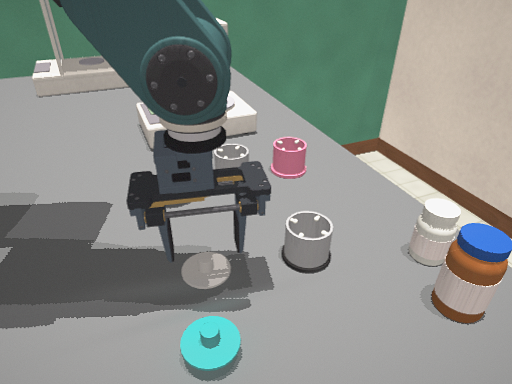

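View pics/wrist_2.png

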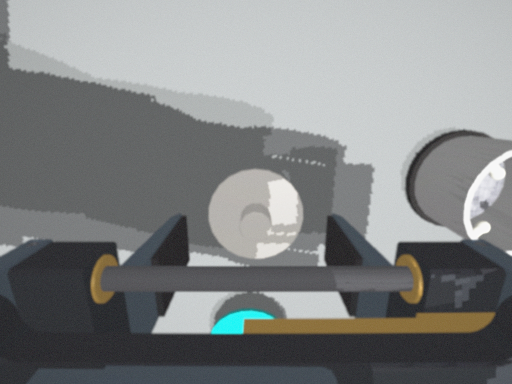

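The fingers straddle the small lid's knob, which sits at (256,225) midway between the pads. I lower a little more and grip.

Emit:
send_rows(
  gripper=[1,0.5,0,0,0,0,0,0],
  translation=[
    [0,-0.1,0.5],
    [0,0,0],
    [0,0,0],
    [0,0,0],
    [0,0,0],
    [0,0,0],
    [0,0,0],
    [0,0,0],
  ],
  dr=[
    [0,0,0],
    [0,0,0],
    [0,0,0],
    [0,0,0],
    [0,0,0],
    [0,0,0],
    [0,0,0],
    [0,0,0],
  ],
  squeeze=50,
)

```text
t: 4.3
tool_pos: [0.473, -0.1532, 0.0304]
eef_rot: [-3.142, -0.0, 1.368]
force: [0.2, 1.1, 0.5]
width: 0.0383
```

```bash
python3 - <<'E'
from plan import *
s=manip.sense()
print(s['t'],s['tool_pos'],s['eef_rot'],s['force'],s['width'])
E
```

```text
4.3 [ 0.47304804 -0.15323561  0.03044821] [-3.14158857e+00 -1.63609300e-05  1.36783220e+00] [0.19879853 1.12402983 0.52528098] 0.03831381828669275
```

Still closing; I wait a bit longer before lifting.

Emit:
send_rows(
  gripper=[0,0,0,0,0],
  translation=[
    [0,0,0],
    [0,0,0],
    [0,0,0],
    [0,0,0],
    [0,0,0],
  ],
  dr=[
    [0,0,0],
    [0,0,0],
    [0,0,0],
    [0,0,0],
    [0,0,0],
  ],
)

```text
t: 4.8
tool_pos: [0.4731, -0.1532, 0.0304]
eef_rot: [3.142, 0.0, 1.368]
force: [0.3, 0.3, 0.7]
width: 0.0006
```

Emit:
send_rows(
  gripper=[0,0,0,0,0,0],
  translation=[
    [0,0,-0.5],
    [0,0,-2],
    [0,0,-3],
    [0,0,-3],
    [0,0,-3],
    [0,0,0],
  ],
  dr=[
    [0,0,0],
    [0,0,0],
    [0,0,0],
    [0,0,0],
    [0,0,0],
    [0,0,0],
  ],
)

```text
t: 5.4
tool_pos: [0.4752, -0.154, 0.1494]
eef_rot: [3.136, 0.001, 1.368]
force: [0.9, 0.6, -0.1]
width: 0.0005
```

```bash
python3 - <<'E'
from plan import *
s,c=grab('side','3'); grab('wrist','3')
print(s['t'],s['tool_pos'],s['eef_rot'],s['force'],s['width'])
p0=s['tool_pos'];R=Ro.from_euler('xyz',s['eef_rot'])
a0=np.arctan2(p0[1],p0[0]);r0=np.hypot(*p0[:2]);a1=np.arctan2(.1296,.6192);r1=np.hypot(.1296,.6192)
th=np.linspace(a0,a1,10);r=np.linspace(r0,r1,10);p=np.c_[r*np.cos(th),r*np.sin(th)]
for i in range(9):
    Q=R*Ro.from_rotvec([0,0,th[0]-th[i]]); print(Q.inv().apply(np.r_[p[i+1]-p[i],0]).round(4)*100,np.degrees(th[i]-th[i+1]).round(2))
E
```

```text
5.4 [ 0.47523807 -0.15402332  0.14943531] [3.13556740e+00 9.69098081e-04 1.36795419e+00] [ 0.93976806  0.63353921 -0.09197646] 0.0004567876209193178
[2.8  1.71 0.01] -3.31
[2.88 1.72 0.01] -3.31
[2.97 1.73 0.01] -3.31
[3.05 1.73 0.  ] -3.31
[3.14 1.74 0.  ] -3.31
[3.22 1.75 0.  ] -3.31
[ 3.31  1.75 -0.  ] -3.31
[ 3.39  1.76 -0.  ] -3.31
[ 3.48  1.77 -0.  ] -3.31
```

View pics/side_3.png

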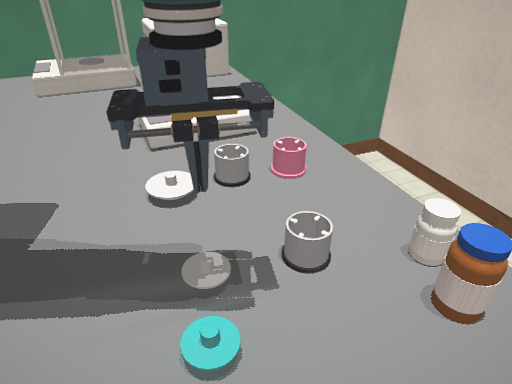

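View pics/wrist_3.png

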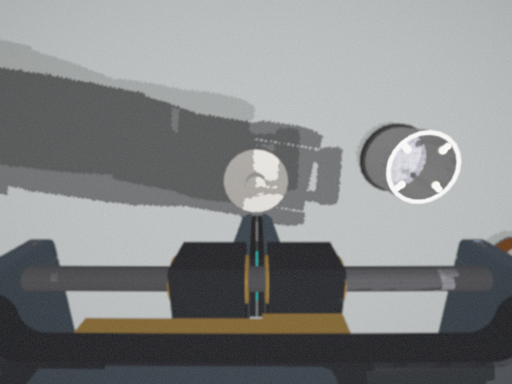

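The fingers closed on nothing (width 0.5 mm), and the lid still lies at (256,181) in the wrist view. I re-measure from all the views.

```bash
python3 - <<'E'
from plan import *
from m import white
s,c=load('wrist','3');cc=wcam(s,c)
print('W3 flange',onz(cc,255.5,181,.027),'knob top',onz(cc,257,182,.049), 'depth knob',dep(cc,257,181),'flange',dep(cc,235,175),'bench',dep(cc,300,60), 'spare rim', dep(cc,397,150),onz(cc,424,166,.068))
s,c=load('wrist','2');cc=wcam(s,c); print('W2 knob',onz(cc,256,224,.049),dep(cc,256,224),'flange',onz(cc,255,213,.027))
for k in '03':
  try: s,c=load('side',k)
  except Exception as e: print(e);continue
  print('side',k,'knob d',dep(c,206,259),onz(c,206,258,.049),'flange',onz(c,207,270,.027),'case',onz(c,232,154,.068),dep(c,290,265))
s,c=grab('top','3')
p=[dep(c,u,v) for u,v in((311,257),(300,250))];print(p)
E
```

```text
W3 flange [ 0.47491048 -0.15086238  0.027     ] knob top [ 0.47733998 -0.14695949  0.049     ] depth knob [ 0.47755698 -0.14591402  0.04876234] flange [ 0.45290903 -0.13902806  0.02657702] bench [ 5.51700347e-01 -2.93939566e-02  1.03838052e-05] spare rim [ 0.62194927 -0.13859761  0.06726996] [ 0.64776582 -0.16033495  0.068     ]
W2 knob [ 0.4755081  -0.14899125  0.049     ] [ 0.47544703 -0.14929013  0.048268  ] flange [ 0.47479028 -0.14862843  0.027     ]
side 0 knob d [ 0.47396898 -0.15603725  0.05171469] [ 0.47527194 -0.15112673  0.049     ] flange [ 0.47446154 -0.15423949  0.027     ] case [0.6170631  0.11946443 0.068     ] [ 0.60792032 -0.17672556  0.00763905]
side 3 knob d [ 0.47454932 -0.15359956  0.04937181] [ 0.47527194 -0.15112673  0.049     ] flange [ 0.47446154 -0.15423949  0.027     ] case [0.6170631  0.11946443 0.068     ] [ 0.60774514 -0.17701847  0.00796913]
[array([ 0.48585985, -0.09332989,  0.48081504]), array([ 0.48676588, -0.13178751,  0.02419222])]
```

View pics/top_3.png

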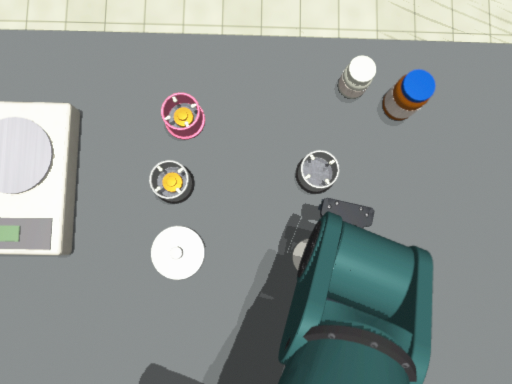

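```bash
python3 - <<'E'
from h import *
ims=[]
for k in '023':
    im=load('side',k)[1]['image'][220:310,140:280]; ims.append(cv2.resize(im,None,fx=1.9*1,fy=1.9*1,interpolation=2))
im=load('wrist','3')[1]['image'][140:260,180:330]; a=np.hstack(ims)
cv2.imwrite('pics/c3.png',a[:,:,::-1])
E
```

```text
(no output)
```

View pics/c3.png

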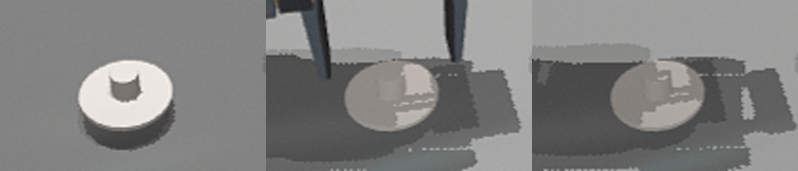

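The lid hasn't moved at all. I check where the fingertips really are against the reported TCP.

```bash
python3 - <<'E'
from plan import *
s,c=load('side','3');print(s['tool_pos'])
for p in((197,187),(203,188),(200,189),(205,180),(195,170)): print('side3',p,dep(c,*p))
s2,c2=load('side','2');print(s2['tool_pos'])
for p in((170,250),(172,256),(240,245),(241,249)): print('side2',p,dep(c2,*p))
s,c=load('wrist','3');cc=wcam(s,c)
for p in((250,222),(262,222),(246,240),(268,240)): print('w3',p,dep(cc,*p))
s,c=load('wrist','2');cc=wcam(s,c)
for p in((180,222),(183,240),(335,225),(332,240)): print('w2',p,dep(cc,*p))
a=cv2.resize(c2['image'][180:300,120:300],None,fx=4,fy=4)
cv2.imwrite('pics/s2z.png',a[:,:,::-1])
E
```

```text
[ 0.47523807 -0.15402332  0.14943531]
side3 (197, 187) [ 0.46737352 -0.16913045  0.18908449]
side3 (203, 188) [ 0.47474822 -0.17013138  0.18637007]
side3 (200, 189) [0.53791515 0.11151189 0.00170108]
side3 (205, 180) [ 0.47799233 -0.17076698  0.19791313]
side3 (195, 170) [ 0.46691939 -0.16877456  0.21377103]
[ 0.474729   -0.15329913  0.03620268]
side2 (170, 250) [ 0.42371093 -0.15742516  0.08832993]
side2 (172, 256) [ 0.42506984 -0.15824564  0.07724142]
side2 (240, 245) [ 0.51999724 -0.17963542  0.08300347]
side2 (241, 249) [ 0.52142546 -0.17966023  0.07484213]
w3 (250, 222) [ 0.4744559  -0.13485426  0.19161715]
w3 (262, 222) [ 0.48128155 -0.13758916  0.18848417]
w3 (246, 240) [ 0.47270186 -0.13497723  0.21491134]
w3 (268, 240) [ 0.48390883 -0.13658308  0.21640394]
w2 (180, 222) [ 0.43281658 -0.12702162  0.07681515]
w2 (183, 240) [ 0.43106576 -0.13922676  0.07620938]
w2 (335, 225) [ 0.52381943 -0.14551274  0.08219127]
w2 (332, 240) [ 0.52121409 -0.15577411  0.08041649]
```

View pics/s2z.png

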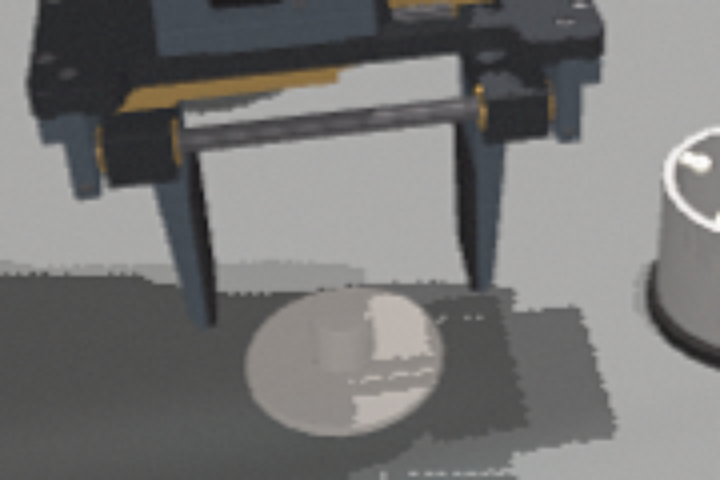

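The cameras place the real fingertips about 37 mm above the stated TCP, while x and y agree. I pin that offset down.

```bash
python3 - <<'E'
from plan import *
def cloud(c):
    H,W=c['depth'].shape; v,u=np.mgrid[:H,:W]
    p=cv2.undistortPoints(np.stack([u,v],-1).reshape(-1,1,2).astype(float),np.array(c['mtx']),np.array(c['D'])).reshape(H,W,2)
    return (np.dstack([p*c['depth'][...,None],c['depth']])-c['t'])@np.array(c['R'])
for n,k in(('side','2'),('side','3'),('wrist','2'),('wrist','3')):
    s,c=load(n,k)
    if n=='wrist': c=wcam(s,c)
    X=cloud(c); tp=s['tool_pos']
    m=(c['depth']>0)&(np.hypot(X[...,0]-tp[0],X[...,1]-tp[1])<.075)&(X[...,2]>.06)
    Z=np.sort(X[m][:,2]); print(n,k,m.sum(),Z[:8].round(4),'offset',Z[5]-tp[2])
E
```

```text
side 2 19685 [0.0663 0.0666 0.0668 0.0669 0.067  0.0676 0.0676 0.0681] offset 0.03137591092835939
side 3 12442 [0.1802 0.1804 0.1805 0.1812 0.1813 0.1813 0.1814 0.1815] offset 0.031861496800900724
wrist 2 59778 [0.0637 0.0638 0.0638 0.0639 0.064  0.064  0.0641 0.0642] offset 0.02831478327173484
wrist 3 54037 [0.1758 0.176  0.1762 0.1764 0.1768 0.1772 0.1773 0.1773] offset 0.02980643314228648
```

Depth clouds put the tips about 30 mm above the reported TCP (27–31 mm), so the fingers are shorter than stated. The first grip closed above the knob. I reopen and go lower, watching the force.

Emit:
send_rows(
  gripper=[1,1,1,1,1,1,1,1],
  translation=[
    [0.1,0,0],
    [0.1,0,0],
    [0,0,0],
    [0,0,0],
    [0,0,0],
    [0,0,0],
    [0,0,0],
    [0,0,0],
  ],
  dr=[
    [0,0,0],
    [0,0,0],
    [0,0,0],
    [0,0,0],
    [0,0,0],
    [0,0,0],
    [0,0,0],
    [0,0,0],
  ],
)

```text
t: 6.35
tool_pos: [0.4734, -0.1513, 0.1455]
eef_rot: [3.142, 0.0, 1.368]
force: [0.4, 0.1, 0.5]
width: 0.0613
```

Emit:
send_rows(
  gripper=[1,1,1,1,1,1,1,1],
  translation=[
    [0,0,0],
    [0,0,2],
    [0,0,3],
    [0,0,3],
    [0,0,3],
    [0,0,1.5],
    [0,0,0.5],
    [0,0,0],
  ],
  dr=[
    [0,0,0],
    [0,0,0],
    [0,0,0],
    [0,0,0],
    [0,0,0],
    [0,0,0],
    [0,0,0],
    [0,0,0],
  ],
)

```text
t: 7.15
tool_pos: [0.4732, -0.1512, 0.0152]
eef_rot: [-3.141, -0.0, 1.368]
force: [-0.2, -1.4, 0.6]
width: 0.0914
```

```bash
python3 - <<'E'
from plan import *
s,c=grab('side','4')
print(s['t'],s['tool_pos'],s['eef_rot'],s['force'],s['width'])
print(delta([.4745,-.1515,.001])[1])
a=cv2.resize(c['image'][180:300,120:300],None,fx=4,fy=4)
cv2.imwrite('pics/s4z.png',a[:,:,::-1])
E
```

```text
7.15 [ 0.47324603 -0.15119915  0.01517731] [-3.14070752e+00 -1.18103898e-04  1.36792582e+00] [-0.23910181 -1.37058282  0.61314121] 0.09135228497646729
[0.00432761 0.07693503 1.48631969]
```

View pics/s4z.png

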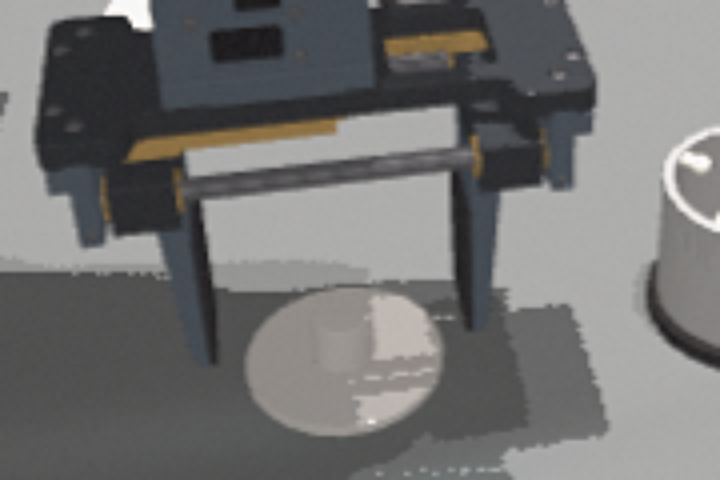

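Tips are now beside the knob top, with the knob centred between them. I go 12 mm lower and grip.

Emit:
send_rows(
  gripper=[1,1,0,0,0,0,0,0],
  translation=[
    [0,0.1,0.8],
    [0,0,0.4],
    [0,0,0],
    [0,0,0],
    [0,0,0],
    [0,0,0],
    [0,0,0],
    [0,0,0],
  ],
  dr=[
    [0,0,0],
    [0,0,0],
    [0,0,0],
    [0,0,0],
    [0,0,0],
    [0,0,0],
    [0,0,0],
    [0,0,0],
  ],
  squeeze=50,
)

```text
t: 8.0
tool_pos: [0.4745, -0.1515, 0.0035]
eef_rot: [3.141, 0.0, 1.368]
force: [-1.0, -0.8, -0.2]
width: 0.0462
```

Emit:
send_rows(
  gripper=[0,0,0,0,0,0],
  translation=[
    [0,0,0],
    [0,0,0],
    [0,0,0],
    [0,0,0],
    [0,0,0],
    [0,0,0],
  ],
  dr=[
    [0,0,0],
    [0,0,0],
    [0,0,0],
    [0,0,0],
    [0,0,0],
    [0,0,0],
  ],
)

```text
t: 8.6
tool_pos: [0.4744, -0.1514, 0.0034]
eef_rot: [-3.142, -0.0, 1.368]
force: [-0.5, 0.3, 0.4]
width: 0.0226
```

```bash
python3 - <<'E'
from plan import *
s,c=grab('side','5')
print(s['t'],s['tool_pos'],s['eef_rot'],s['force'],s['width'])
a=cv2.resize(c['image'][180:300,120:300],None,fx=4,fy=4)
cv2.imwrite('pics/s5z.png',a[:,:,::-1])
E
```

```text
8.6 [ 0.47440169 -0.15144972  0.00341575] [-3.14156367e+00 -3.15451731e-06  1.36790174e+00] [-0.47413288  0.2536278   0.423427  ] 0.02257308982228727
```

View pics/s5z.png

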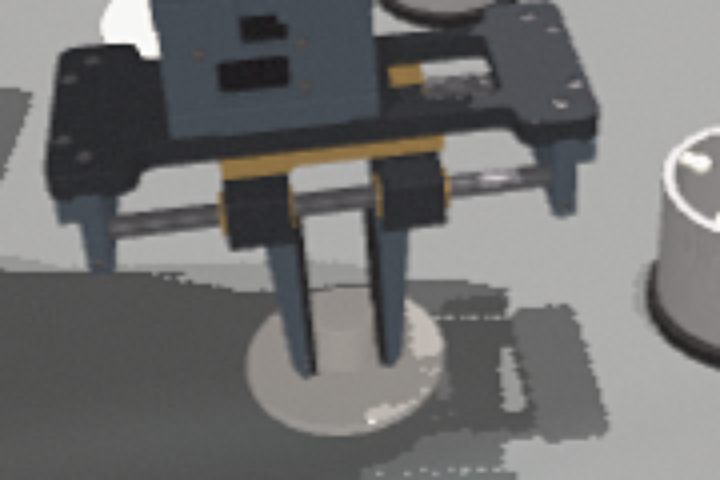

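Emit:
send_rows(
  gripper=[0,0],
  translation=[
    [0,0,0],
    [0,0,0],
  ],
  dr=[
    [0,0,0],
    [0,0,0],
  ],
)

```text
t: 8.85
tool_pos: [0.4744, -0.1515, 0.0034]
eef_rot: [3.142, -0.0, 1.368]
force: [-0.9, 0.4, -0.3]
width: 0.0227
```

The width is stable at 22.7 mm, so the knob is held. Lift.

Emit:
send_rows(
  gripper=[0,0,0,0,0,0],
  translation=[
    [0,0,-0.5],
    [0,0,-2],
    [0,0,-3],
    [0,0,-3],
    [0,0,-3.5],
    [0,0,0],
  ],
  dr=[
    [0,0,0],
    [0,0,0],
    [0,0,0],
    [0,0,0],
    [0,0,0],
    [0,0,0],
  ],
)

```text
t: 9.45
tool_pos: [0.4769, -0.1524, 0.1278]
eef_rot: [3.135, 0.001, 1.368]
force: [0.1, 1.1, -0.7]
width: 0.0227
```

```bash
python3 - <<'E'
from plan import *
s,c=grab('side','6'); grab('wrist','6')
print(s['t'],s['tool_pos'],s['eef_rot'],s['force'],s['width'])
p0=s['tool_pos'];R=Ro.from_euler('xyz',s['eef_rot'])
a0=np.arctan2(p0[1],p0[0]);r0=np.hypot(*p0[:2]);a1=np.arctan2(.1296,.6192);r1=np.hypot(.1296,.6192)
th=np.linspace(a0,a1,10);r=np.linspace(r0,r1,10);p=np.c_[r*np.cos(th),r*np.sin(th)]
for i in range(9):
    Q=R*Ro.from_rotvec([0,0,th[0]-th[i]]); print(Q.inv().apply(np.r_[p[i+1]-p[i],0]).round(4)*100,np.degrees(th[i]-th[i+1]).round(2))
E
```

```text
9.45 [ 0.47691065 -0.15238197  0.12782118] [3.13497983e+00 1.02350818e-03 1.36787339e+00] [ 0.07848681  1.1161401  -0.70179039] 0.022710986093767833
[2.79 1.69 0.01] -3.28
[2.87 1.69 0.01] -3.28
[2.95 1.7  0.01] -3.28
[3.04 1.71 0.  ] -3.28
[3.12 1.71 0.  ] -3.28
[3.21 1.72 0.  ] -3.28
[ 3.29  1.73 -0.  ] -3.28
[ 3.37  1.73 -0.  ] -3.28
[ 3.46  1.74 -0.  ] -3.28
```

View pics/side_6.png

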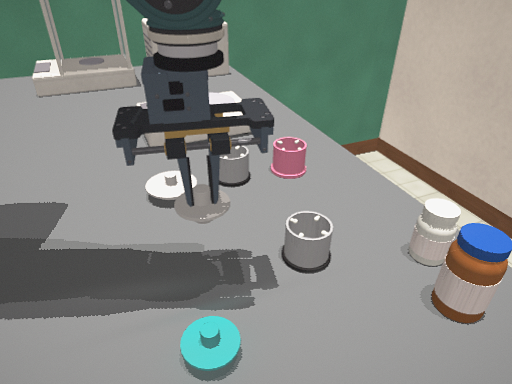

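View pics/wrist_6.png

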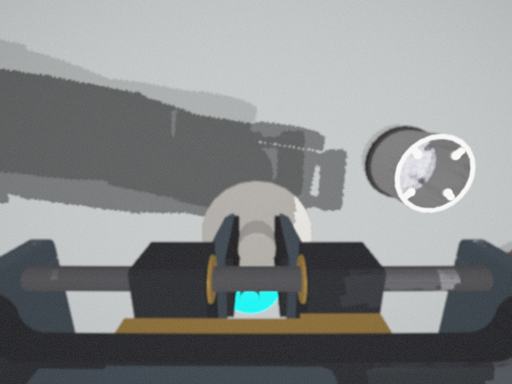

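The lid is held upright in the fingers. The grip gives lid origin z = tool z − 3.4 mm, so laid is tool z ≈ 59 mm and home is ≈ 49 mm. I transport along an arc.

Emit:
send_rows(
  gripper=[0,0,0,0,0,0,0,0],
  translation=[
    [1.4,0.8,0],
    [2.9,1.7,0],
    [3,1.7,0],
    [3,1.7,0],
    [3.1,1.7,0],
    [3.2,1.7,0],
    [3.3,1.7,0],
    [3.4,1.7,0],
  ],
  dr=[
    [0,0,-1.6],
    [0,0,-3.3],
    [0,0,-3.3],
    [0,0,-3.3],
    [0,0,-3.3],
    [0,0,-3.3],
    [0,0,-3.3],
    [0,0,-3.3],
  ],
)

```text
t: 10.35
tool_pos: [0.6024, 0.0803, 0.1217]
eef_rot: [-3.139, -0.0, 1.803]
force: [0.9, 0.1, 0.5]
width: 0.0227
```

Emit:
send_rows(
  gripper=[0,0,0,0,0],
  translation=[
    [3,1.7,0],
    [1.5,0.8,0],
    [0,0,0],
    [0,0,0],
    [0,0,0],
  ],
  dr=[
    [0,0,-3.3],
    [0,0,-1.7],
    [0,0,0],
    [0,0,0],
    [0,0,0],
  ],
)

```text
t: 10.85
tool_pos: [0.6151, 0.1267, 0.1229]
eef_rot: [-3.141, -0.0, 1.885]
force: [-0.1, -0.2, -0.4]
width: 0.0228
```

```bash
python3 - <<'E'
from plan import *
s,c=grab('side','7')
print(s['t'],s['tool_pos'],s['eef_rot'],s['force'],s['width'])
print(delta([.6187,.1312,.075])[1])
E
```

```text
10.85 [0.61514357 0.12670618 0.12294007] [-3.14057565e+00 -1.82820658e-05  1.88503667e+00] [-0.0772845  -0.19683201 -0.44547613] 0.022788406042279424
[0.33164148 0.4666487  4.815224  ]
```

Emit:
send_rows(
  gripper=[0,0,0,0,0,0],
  translation=[
    [0.3,0.5,0],
    [0,0,2],
    [0,0,2],
    [0,0,0.7],
    [0,0,0],
    [0,0,0],
  ],
  dr=[
    [0,0,0],
    [0,0,0],
    [0,0,0],
    [0,0,0],
    [0,0,0],
    [0,0,0],
  ],
)

```text
t: 11.5
tool_pos: [0.62, 0.132, 0.0771]
eef_rot: [3.141, 0.0, 1.886]
force: [-0.3, -0.3, -0.4]
width: 0.0226
```

```bash
python3 - <<'E'
from plan import *
s,c=grab('side','8'); s2,c2=grab('wrist','8')
print(s['t'],s['tool_pos'],s['eef_rot'],s['force'],s['width'])
a=cv2.resize(c['image'][70:215,130:320],None,fx=4,fy=4)
cv2.imwrite('pics/s8z.png',a[:,:,::-1])
E
```

```text
11.5 [0.61998732 0.13198818 0.07713467] [3.14097290e+00 6.95627075e-05 1.88590204e+00] [-0.30127974 -0.26684909 -0.39477165] 0.022590336278029418
```

View pics/s8z.png

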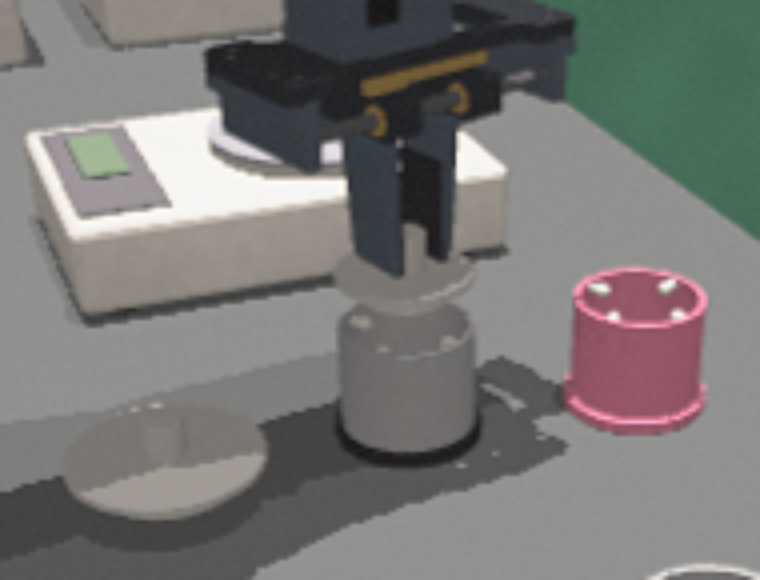

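View pics/wrist_8.png

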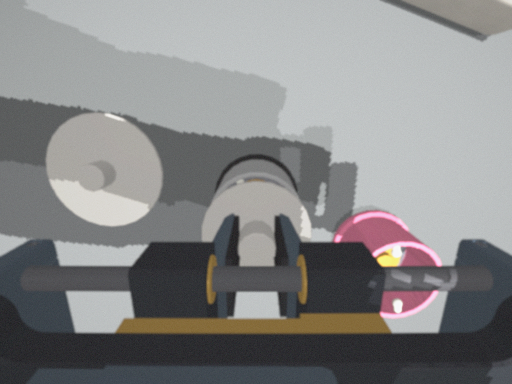

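The lid sits centred over the brass-weight case: in the side crop the flange spans columns 335–475 and the case 338–478, and the wrist view is symmetric about column 256. I lower gently to the nubs.

Emit:
send_rows(
  gripper=[0,0,0,0,0],
  translation=[
    [0,0,0.7],
    [0,0,0.5],
    [0,0,0.2],
    [0,0,0],
    [0,0,0],
  ],
  dr=[
    [0,0,0],
    [0,0,0],
    [0,0,0],
    [0,0,0],
    [0,0,0],
  ],
)

```text
t: 12.1
tool_pos: [0.6195, 0.132, 0.0624]
eef_rot: [-3.141, -0.0, 1.886]
force: [0.1, -0.5, -1.3]
width: 0.0225
```

Emit:
send_rows(
  gripper=[0,0,0,0],
  translation=[
    [0,0,0.1],
    [0,0,0.1],
    [0,0,0],
    [0,0,0],
  ],
  dr=[
    [0,0,0],
    [0,0,0],
    [0,0,0],
    [0,0,0],
  ],
)

```text
t: 12.5
tool_pos: [0.6195, 0.132, 0.0605]
eef_rot: [3.142, 0.0, 1.886]
force: [0.4, -0.2, 0.2]
width: 0.0232
```

Emit:
send_rows(
  gripper=[0,0,0,0],
  translation=[
    [0,0,0.1],
    [0,0,0],
    [0,0,0.05],
    [0,0,0],
  ],
  dr=[
    [0,0,0],
    [0,0,0],
    [0,0,0],
    [0,0,0],
  ],
)

```text
t: 12.9
tool_pos: [0.6196, 0.132, 0.059]
eef_rot: [3.141, 0.0, 1.886]
force: [0.4, -1.0, 0.5]
width: 0.0225
```

At the laid height with no notable force. I release so it centres itself on the nubs, then look.

Emit:
send_rows(
  gripper=[0.45,0.45,0.45,0.45,0.45],
  translation=[
    [0,0,0],
    [0,0,0],
    [0,0,0],
    [0,0,0],
    [0,0,0],
  ],
  dr=[
    [0,0,0],
    [0,0,0],
    [0,0,0],
    [0,0,0],
    [0,0,0],
  ],
)

```text
t: 13.4
tool_pos: [0.6195, 0.132, 0.0589]
eef_rot: [-3.142, -0.0, 1.886]
force: [0.5, 0.5, 0.3]
width: 0.0405
```

```bash
python3 - <<'E'
from plan import *
s,c=grab('side','9'); s2,c2=grab('wrist','9')
print(s['t'],s['tool_pos'],s['eef_rot'],s['force'],s['width'])
a=cv2.resize(c['image'][120:195,190:280],None,fx=5,fy=5)
b=cv2.resize(c2['image'][120:270,180:340],None,fx=2,fy=2)
w=np.zeros((max(a.shape[0],b.shape[0]),a.shape[1]+b.shape[1],3),np.uint8);w[:a.shape[0],:a.shape[1]]=a;w[:b.shape[0],a.shape[1]:]=b
cv2.imwrite('pics/z9.png',w[:,:,::-1])
cc=wcam(s2,c2); 
for p in((230,205),(280,205),(256,200),(256,240)): print(dep(cc,*p))
E
```

```text
13.4 [0.61946852 0.13204049 0.05891547] [-3.14154757e+00 -1.90170548e-06  1.88627470e+00] [0.48104426 0.51182298 0.25489985] 0.04046764751071278
[0.59686355 0.14780253 0.08332338]
[0.628409   0.15775108 0.08245697]
[0.61227358 0.15589474 0.08165388]
[0.6179632  0.13842615 0.10374863]
```

View pics/z9.png

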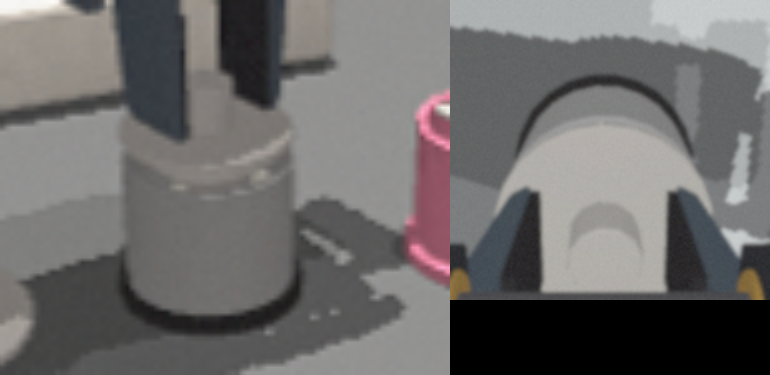

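The lid rests level on the nubs (flange top ≈ 82–83 mm, knob top ≈ 104 mm, both as expected for laid), with the knob centred. I regrip and press down in small steps.

Emit:
send_rows(
  gripper=[0,0,0,0,0,0,0],
  translation=[
    [0,0,0],
    [0,0,0],
    [0,0,0],
    [0,0,0],
    [0,0,0],
    [0,0,0],
    [0,0,0],
  ],
  dr=[
    [0,0,0],
    [0,0,0],
    [0,0,0],
    [0,0,0],
    [0,0,0],
    [0,0,0],
    [0,0,0],
  ],
  squeeze=60,
)

```text
t: 14.2
tool_pos: [0.6196, 0.132, 0.059]
eef_rot: [3.141, 0.0, 1.886]
force: [0.3, -0.0, 0.1]
width: 0.0222
```

Emit:
send_rows(
  gripper=[0,0,0,0],
  translation=[
    [0,0,0.1],
    [0,0,0.1],
    [0,0,0.1],
    [0,0,0],
  ],
  dr=[
    [0,0,0],
    [0,0,0],
    [0,0,0],
    [0,0,0],
  ],
)

```text
t: 14.6
tool_pos: [0.6202, 0.1322, 0.0566]
eef_rot: [3.14, 0.0, 1.886]
force: [-1.7, 0.2, 9.7]
width: 0.0225
```

Emit:
send_rows(
  gripper=[0,0,0,0],
  translation=[
    [0,0,0.1],
    [0,0,0.1],
    [0,0,0.1],
    [0,0,0],
  ],
  dr=[
    [0,0,0],
    [0,0,0],
    [0,0,0],
    [0,0,0],
  ],
)

```text
t: 15.0
tool_pos: [0.6197, 0.1321, 0.0527]
eef_rot: [3.141, 0.0, 1.886]
force: [4.5, 1.1, -6.2]
width: 0.0227
```

A peak of at least 9.7 N, then it gave way (force now reversed). I continue gently until it seats.

Emit:
send_rows(
  gripper=[0,0,0,0],
  translation=[
    [0,0,0.1],
    [0,0,0.1],
    [0,0,0.1],
    [0,0,0],
  ],
  dr=[
    [0,0,0],
    [0,0,0],
    [0,0,0],
    [0,0,0],
  ],
)

```text
t: 15.4
tool_pos: [0.6194, 0.132, 0.0498]
eef_rot: [-3.141, -0.0, 1.886]
force: [1.4, 0.5, -1.2]
width: 0.0222
```

```bash
python3 - <<'E'
from plan import *
s,c=grab('side','10')
print(s['t'],s['tool_pos'],s['eef_rot'],s['force'],s['width'])
a=cv2.resize(c['image'][110:195,180:330],None,fx=5,fy=5)
cv2.imwrite('pics/z10.png',a[:,:,::-1])
E
```

```text
15.4 [0.61936346 0.13198896 0.04976858] [-3.14122766e+00 -2.45408725e-06  1.88628871e+00] [ 1.40039358  0.51026372 -1.2462528 ] 0.022199426001013732
```

View pics/z10.png

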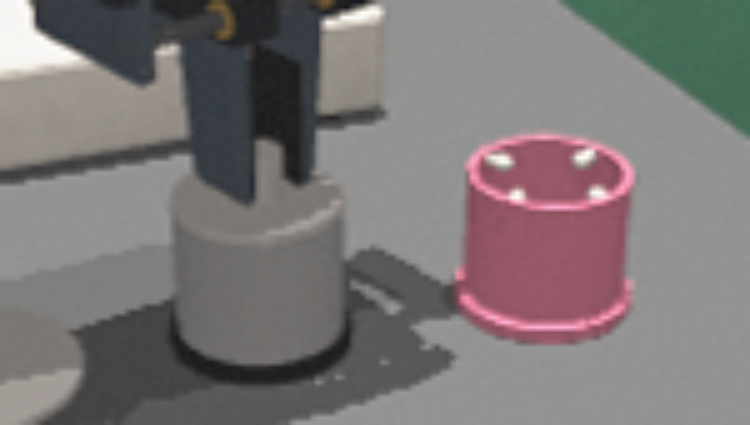

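The gap is nearly closed. I press about 2 mm more to check that it is hard home.

Emit:
send_rows(
  gripper=[0,0,0,0],
  translation=[
    [0,0,0.1],
    [0,0,0.1],
    [0,0,0],
    [0,0,0],
  ],
  dr=[
    [0,0,0],
    [0,0,0],
    [0,0,0],
    [0,0,0],
  ],
)

```text
t: 15.85
tool_pos: [0.6195, 0.1321, 0.0484]
eef_rot: [-3.141, -0.0, 1.886]
force: [-3.2, -0.5, 7.6]
width: 0.0222
```

The force rises at roughly the foot's stiffness (7.6 N), so the flange is on the rim. One more millimetre to be sure, then ease off, release and look.

Emit:
send_rows(
  gripper=[0,0,0],
  translation=[
    [0,0,0.1],
    [0,0,0],
    [0,0,0],
  ],
  dr=[
    [0,0,0],
    [0,0,0],
    [0,0,0],
  ],
)

```text
t: 16.15
tool_pos: [0.6196, 0.1321, 0.0478]
eef_rot: [-3.141, -0.0, 1.886]
force: [-5.1, -0.8, 14.0]
width: 0.0221
```

Emit:
send_rows(
  gripper=[0,0,1,1,1,1,1,1],
  translation=[
    [0,0,-0.1],
    [0,0,-0.1],
    [0,0,0],
    [0,0,0],
    [0,0,0],
    [0,0,0],
    [0,0,0],
    [0,0,0],
  ],
  dr=[
    [0,0,0],
    [0,0,0],
    [0,0,0],
    [0,0,0],
    [0,0,0],
    [0,0,0],
    [0,0,0],
    [0,0,0],
  ],
)

```text
t: 16.95
tool_pos: [0.6194, 0.132, 0.0488]
eef_rot: [-3.141, -0.0, 1.886]
force: [0.1, -0.0, 0.4]
width: 0.0675
```

Emit:
send_rows(
  gripper=[1,1,1,1,1,1,1],
  translation=[
    [0,0,-0.5],
    [0,0,-2],
    [0,0,-3],
    [0,0,-4],
    [0,0,-4],
    [0,0,-2],
    [0,0,0],
  ],
  dr=[
    [0,0,0],
    [0,0,0],
    [0,0,0],
    [0,0,0],
    [0,0,0],
    [0,0,0],
    [0,0,0],
  ],
)

```text
t: 17.65
tool_pos: [0.6213, 0.1324, 0.2078]
eef_rot: [3.136, 0.001, 1.886]
force: [0.9, -0.5, -0.4]
width: 0.0914
```

```bash
python3 - <<'E'
from plan import *
s,c=grab('side','11'); s2,c2=grab('wrist','11'); grab('top','11')
print(s['t'],s['tool_pos'],s['force'],s['width'])
a=cv2.resize(c['image'][110:215,130:320],None,fx=4,fy=4)
cv2.imwrite('pics/z11.png',a[:,:,::-1])
cc=wcam(s2,c2); d=cc
H,W=c2['depth'].shape; v,u=np.mgrid[:H,:W]
p=cv2.undistortPoints(np.stack([u,v],-1).reshape(-1,1,2).astype(float),np.array(c2['mtx']),np.array(c2['D'])).reshape(H,W,2)
X=(np.dstack([p*c2['depth'][...,None],c2['depth']])-cc['t'])@cc['R']
r=np.hypot(X[...,0]-.620,X[...,1]-.131)
m=(r>.018)&(r<.034)&(X[...,2]<.11); P=X[m]; A=np.c_[P[:,:2]-[.62,.131],np.ones(len(P))]
print('flange top plane (slope,slope,z)',np.linalg.lstsq(A,P[:,2],rcond=None)[0],len(P)); k=X[(r<.007)&(X[...,2]<.12)]; print('knob',np.median(k[:,2]) if len(k) else None)
E
```

```text
17.65 [0.62125389 0.13235159 0.20779066] [ 0.90031368 -0.45100007 -0.35489091] 0.09138292681700336
flange top plane (slope,slope,z) [ 0.00255259 -0.00109318  0.07240826] 1694
knob 0.09431540887412335
```

View pics/z11.png

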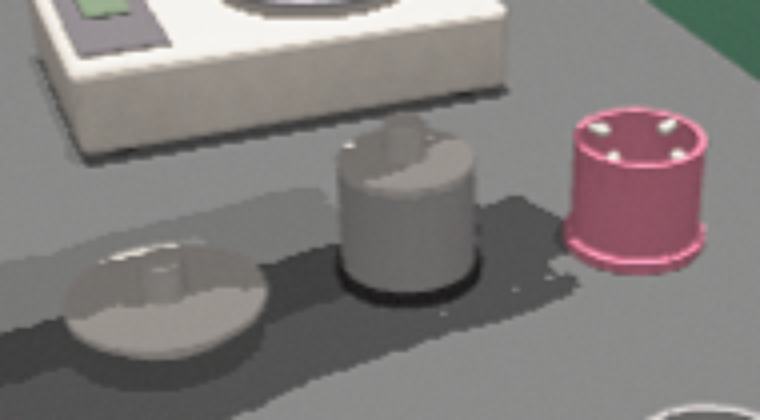

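View pics/wrist_11.png

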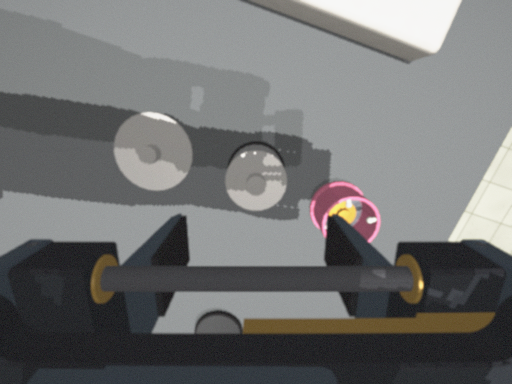

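The lid at (256,178) sits flush and level. Its flange top is at 72.4 mm (73 expected) and its knob at 94.3 mm (95 expected). The arm is clear, so I hand in.

```bash
python3 -c "
from bench import manip
print(manip.hand_in())"
```

```text
the job is handed in; nothing more can be done
None
```

The small white lid is snapped home on the grey case that holds the brass weight, and the job is handed in at about 17.7 s. The large lid, the spare case, and the pink and turquoise look-alikes were not touched.

**What I did:** I gripped the small lid by its knob and laid it on the case's nubs. I let go so it could centre itself, then regripped and pressed straight down. It gave way after a reading of 9.7 N; the true peak fell between readings, so I did not measure it. I then pressed on to 14 N to confirm it was seated, which is about 2 mm of foot sink against the 5.5 mm limit. After that I eased off, released and backed away.

**Last checks:** The flange top is level at 72.4 mm (73 expected for home) and the knob top is at 94.3 mm (95 expected). The side view shows no gap at the rim. The force reading is near zero, and the arm is well above the case.

**What disagreed:** My first grip closed on nothing, just above the knob. The cameras showed the real fingertips about 30 mm above the reported TCP, so I went lower and the second grip held. The wrist and top views also differed by 2–4 mm, which the lid's self-centring absorbed.

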